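# Close the module holder by one hole and hold the lock pin home

### The job

The radio module on the bench sits loose in its holder. Slacken the holder's bar clamp knob a quarter turn anticlockwise, pull up the round lock plunger, slide the jaw carriage one hole towards the module so that its lip reaches over the module's edge, and let the plunger's pin go fully down into that hole. Finish while still firmly gripping the plunger knob with its pin held home, so that I can nip up the clamp; do not displace the module or the other things on the bench.

Things in the scene. Friction and masses are not known exactly. Their poses are not given: they have to be found in the camera images.
- holder: Module holder fixed to the bench (place and yaw vary): aluminium rail 400 long, 60 wide, 30 high, 12 mm holes at 30 mm pitch along its top. Origin: on the bench under the plunger at the start; y runs along the rail to the module and fixed jaw. Its grey carriage (top 51 above the bench; y -112 to 60 at the start) has a jaw 100 wide, face at y = 60, lip to y = 68 at height 61 to 67.
- next_hole (a point): Mouth of the hole into which the pin must go next: on the rail's top (30 above the bench), 30 mm along the holder's +y from the hole in which the pin starts. At the start it lies hidden under the carriage.
- carriage (a joint): Travel of the jaw carriage along the rail, m: 0 in the starting hole, 0.030 in the next hole, positive towards the module (holder +y). Sliding friction is about 3 N with the clamp slack; a tight clamp holds it, and so does the pin when down in a hole (about 1 mm play each way).
- plunger (a joint): Lift of the lock plunger, m: 0 with its 10 mm pin fully home, 10 mm deep in a hole; above 0.010 the pin is clear of the rail; stop at 0.014. A spring of 6 N (home) to 9 N (up) pulls it down, so the pin drops by itself into a hole it comes over.
- plunger_knob: The plunger's round black knob on the carriage, over the rail's middle: 28 mm diameter, 23 high, straight-sided from 4 to 17 mm above its origin (centre of its underside, 65 above the bench with the pin home). It stands on a 22 mm hex body; nothing else within 45 mm of its axis at its height.
- plunger_grip (a point): Where to grip the plunger knob: on its axis, halfway up the straight sides, 75.5 above the bench with the pin home, 24.5 above the carriage's top. Moves with the knob.
- clamp (a joint): Angle of the clamp knob, rad: positive is anticlockwise seen from above and slackens. 0 is fully tight; it starts between 0 and 0.3; from about 0.9 on the clamp is off the rail; stop at 3.0. It turns with about 0.1 N m and stays where it is left.
- clamp_grip (a point): Grip point of the clamp knob, on its axis, 85 mm behind the plunger (holder y = -85 at the start), 76 above the bench. The knob is a black bar 52 long x 14 thick x 22 high (64 to 86 above the bench) on the carriage; x of this point runs along the bar. At joint value 0 the bar lies across the rail, along holder x.
- module: The radio module: an open metal tray 120 (x) x 140 (y) x 28 mm, 0.8 kg, with its circuit board inside, lying loose on the rail and its cross bars up against the fixed jaw, its underside 30 above the bench. Origin: centre of its underside. Its near edge is 32 to 33.5 mm from the carriage jaw's face at the start.
- screwdriver: A bystander: black-handled screwdriver, 170 long, lying on the robot's side of the holder.
- spanner: A bystander: steel spanner, 130 long, lying on the far side of the holder.
- magnifier: A bystander: hand magnifier, 72 mm lens, lying beyond the holder.
- parts_tray: A bystander: grey tray of screws, 70 x 100 x 22 mm, between the holder and the robot.
- flux_jar: A bystander: small amber jar, 44 mm diameter, 55 high.
- attenuator: A bystander: finned coaxial attenuator, 22 mm diameter, 62 long, lying near the holder's carriage end.
- cover_plate: A bystander: the module's cover, a flat plate 120 x 140 x 5 mm, lying on the bench at the holder's fixed-jaw end.

How it is judged (in metres and radians):
On the way, in this order (a step that is already met when the one before it is completed fails the run):
1. the clamp knob is slackened while the carriage still stands in its first hole (value of joint clamp above 1 rad and value of joint carriage between -0.003 and 0.003 m), for 0.1 s.
2. the plunger is pulled up by the fingers until its pin is clear of the rail (value of joint plunger above 0.009 m and contact force between plunger_knob and the fingers above 2 N), for 0.1 s.
At the end, for the whole second after the job is handed in: The carriage stands in the next hole (28 to 32 mm from the start), the plunger is down within 2 mm of home, the fingers still grip its knob with more than 5 N, the clamp knob is still slack (over 1.0 rad), and the module lies flat within 8 mm of where it was (value of joint carriage between 0.028 and 0.032 m and value of joint plunger below 0.002 m and contact force between plunger_knob and the fingers above 5 N and value of joint clamp above 1 rad and distance of module from where it was at the start of the episode below 0.008 m and angle between module's own z axis and vertical below 0.05 rad); the arm keeps its last pose, push and grip.
It fails at once if the module is displaced by more than 15 mm (distance of module from where it was at the start of the episode above 0.015 m).
It fails at once if another thing on the bench is displaced by more than 25 mm (distance of any of screwdriver, spanner, magnifier, parts_tray, flux_jar, attenuator, cover_plate from where it was at the start of the episode above 0.025 m).
It also fails if it takes over 53 s, if anything falls off the work surface, if the arm or the gripper's body presses on something with over 40 N, if the wrist force passes 120 N, or if a joint passes its speed limit or range.

### The arm

A 6-joint arm with a two-finger parallel gripper is mounted at the origin on the work surface. World frame = base frame: x ahead of the robot, y to its left, z up, the work surface at z = 0. Lengths are in mm, angles in rad, forces in N, time in s.
With the tool pointing down it reaches from about 300 to 875 mm from the base axis. Payload 6.4 kg.
Tool frame: the origin (TCP) lies midway between the tips of the shut fingers; the grasp point (between the pads) lies 19 mm behind it (robot.grasp_offset is the distance from the TCP to the grasp point, in mm); z points along the fingers, y is the line along which they close (so a half turn about z gives the same grasp; the last joint's range is limited). The gripper opens to 88 mm and grips with 3 to 60 N. Pads are 18 mm wide; open, the fingers measure 123 mm over their backs; the gripper's body (75 mm by 187 mm) begins 45 mm behind the grasp point.
Start: joints at [-1.344, 0.181, 1.607, -0, 1.354, -0.206], TCP at [241.18, -521.989, 213.214] pointing down, gripper open.
Joint ranges: [-2.99, 2.99], [-0.89, 2.07], [0.3, 2.58], [-1.14, 4.28], [0, 2.63], [-3.12, 3.12]. Speed limits (rad/s): [2.57, 2.57, 3.01, 3.14, 3.14, 3.14].

### API

Orientations are given as [roll, pitch, yaw] about the fixed x, y, z axes, in that order (R = Rz(yaw) Ry(pitch) Rx(roll)).
In Python, from workcell import robot, eyes, monitor gives the robot as it stands (robot), with the cameras (eyes) and the readings (monitor).
- The arm moves only by the tool hand_motion, called after ">>>" in YAML: its name, and indented under it one key for each argument. Schema: {"type":"object","properties":{"rows":{"type":"array","items":{"type":"number"},"minItems":7,"maxItems":140},"only":{"type":"string"},"quiet":{"type":"boolean"},"lines":{"type":"string"}},"required":["rows"],"additionalProperties":false}. rows is one flat list of numbers that holds 1 to 20 rows one after another, with no inner brackets; each row has 7 numbers: a rotation vector rx, ry, rz in shares of pi/2 rad (1.0 is pi/2 rad), then dx, dy, dz in fractions of the full range, 1 being 750 mm, then the finger opening in mm; each row is the pose to reach, as a shift and turn from the pose commanded when the call began, along the tool's axes at that moment; what a row does not reach only later rows make up. A row lasts 1/8 s, in which the tool goes at most 62.5 mm and 0.188 rad, less where a joint would pass 70% of its speed; a pose out of reach is approached as far as the arm can. The fingers move at their own pace and stop on an object; the grip force is fixed at half the most. Time passes only in rows, so rows that do not move let the fingers close. The tool returns the time, the measured TCP pose, the force, the opening and the grip force at its end. only (a regular expression) keeps the lines of the reply that match it, lines (a string "A,B") keeps lines A to B, and quiet returns only ok. A shift or turn number past 1, either way, is cut back to 1. Input that does not fit is refused with a message, and nothing moves.
- monitor.read_state(): the state, without advancing time (a new reading comes with each control period).
- eyes.grab_frame(name): name is "scene" or "top" or "wrist"; returns the picture (384x512x3 uint8, red, green, blue); there is no depth.
- eyes.camera_model(name): a dict with "fovy" (degrees; the focal length in pixels is half the picture's height over the tangent of half this angle, whatever the lens; pixels are square), "cx", "cy" (the principal point, pixels), "xyz" and "rotation" of the camera in the world; the wrist camera has in their place "tool_from_camera" (4x4, takes a point from camera to tool coordinates, whose origin is the TCP and whose axes are the flange's). Camera axes: x right, y down, z forward; pixel columns grow to the right and rows downward; lengths in mm; the calibration is good to about 2 mm. A picture is of the moment at which its call begins: read the wrist's pose just before it. camera_model takes no time and is no camera call.
- robot.close_job(): hands the job in; it is judged then, once.
The state is a dict: "t": time; "joint_pos": joint angles; "joint_vel": joint speeds; "effort": joint torques, N m; "tcp_pos": TCP position; "ee_rot": TCP orientation; "ft_force": force on the tool from outside, world axes, zero at the start; "torque": the same for the moment, N m; "grip_width": finger opening in mm; "grip_force": force on a finger pad.
Only numpy, scipy, OpenCV 4.12 (cv2) and the standard library are available. Lean on these libraries where they do the work, as an engineer would, in place of code of your own. Each camera call takes 0.05 s, during which the arm holds its last target. There are 200 camera calls.

## Working session

There is one attempt and no reset: what is moved stays moved. The work goes in short steps, Python scripts to look and compute and a tool call to move; the robot and the scene stay as the last step left them, time stands still between calls to the robot, and variables do not carry over. Pictures are saved under pics/ and viewed, at most 10 in all, crops included, and the job is handed in when it is done.

```bash
ls; mkdir -p pics; python3 - <<'E'
from workcell import robot, eyes, monitor
import cv2,numpy as np
for n in("scene","top"):
    im=eyes.grab_frame(n); cv2.imwrite(f"pics/{n}0.png",im[:,:,::-1]); print(n,eyes.camera_model(n))
print(eyes.camera_model("wrist")); s=monitor.read_state(); print(s)
E
```

```text
pics
workcell.py
scene {'fovy': 50.54880426433287, 'cx': 251.80488865641027, 'cy': 197.03429717749285, 'xyz': array([ 833.05759456, -440.24144143,  933.17283156]), 'rotation': array([-2.54464611, -0.01383508,  0.53806333])}
top {'fovy': 50.83511571747432, 'cx': 252.2970772490133, 'cy': 192.04435628700813, 'xyz': array([ 470.60189657,   75.77581031, 1260.38705572]), 'rotation': array([-3.08166496e+00, -1.02228684e-03, -1.59826256e+00])}
{'fovy': 66.96669697347224, 'cx': 260.62347223843943, 'cy': 193.00164142007105, 'tool_from_camera': array([[-4.61986761e-04, -9.46925507e-01, -3.21452752e-01,
         8.34800032e+01],
       [ 9.99999348e-01, -1.01769129e-04, -1.13739476e-03,
        -1.41871190e+00],
       [ 1.04431415e-03, -3.21453067e-01,  9.46924936e-01,
        -1.71008291e+02],
       [ 0.00000000e+00,  0.00000000e+00,  0.00000000e+00,
         1.00000000e+00]])}
{'t': 0.1, 'joint_pos': array([-1.34426555e+00,  1.81423065e-01,  1.60789188e+00, -1.85501522e-05,
        1.35379842e+00, -2.06319465e-01]), 'joint_vel': array([ 0.00049112, -0.00095985, -0.00170246,  0.00091266,  0.00061953,
        0.00088907]), 'effort': array([ 3.09159404e-04, -4.34822345e+01, -3.42696726e+01,  7.03326124e-02,
        3.40203289e-02, -5.25215319e-05]), 'tcp_pos': array([ 241.07195607, -521.45995918,  212.43261805]), 'ee_rot': array([-3.14010048e+00, -2.93806596e-04,  4.32854035e-01]), 'ft_force': array([ 0.71756419,  0.52654308, -0.61991164]), 'torque': array([-0.01023713, -0.00859795, -0.00364477]), 'grip_force': 0.0, 'grip_width': 88.29354411748406}
```

View pics/top0.png

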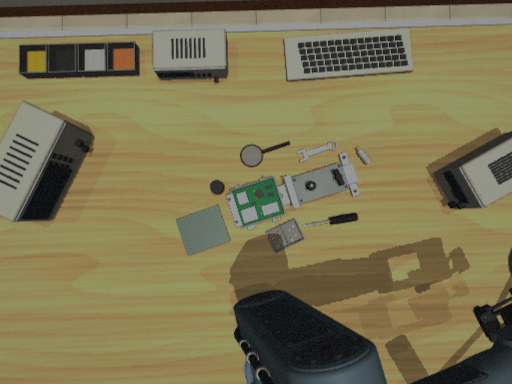

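View pics/scene0.png

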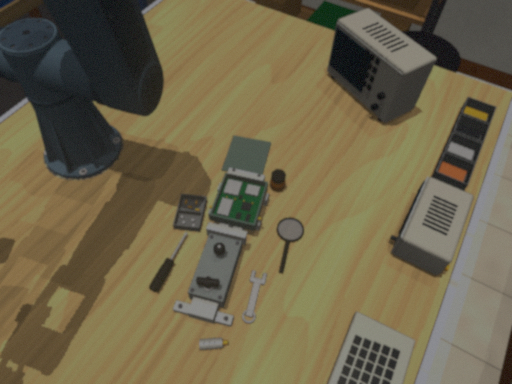

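The top view shows the plunger knob near (311,185) and the clamp bar near (338,174). In the scene view they are near (220,249) and (208,283). Next I measure both by dark masks and triangulation.

```bash
cat > h.py <<'E'
from workcell import robot, eyes, monitor
import cv2,numpy as np
from scipy.spatial.transform import Rotation as R
def cam(n,s=None):
    m=eyes.camera_model(n); f=192/np.tan(np.radians(m["fovy"]/2))
    K=np.array([[f,0,m["cx"]],[0,f,m["cy"]],[0,0,1]])
    if n=="wrist":
        T=m["tool_from_camera"]; Rt=R.from_euler("xyz",s["ee_rot"]).as_matrix()
        return K,Rt@T[:3,:3],s["tcp_pos"]+Rt@T[:3,3]
    return K,R.from_euler("xyz",m["rotation"]).as_matrix(),m["xyz"]
def ray(c,p):
    d=c[1]@np.linalg.inv(c[0])@np.array([p[0],p[1],1.]); return c[2],d/np.linalg.norm(d)
def plane(c,p,z):
    o,d=ray(c,p); return o+d*(z-o[2])/d[2]
def tri(rs):
    A=sum(np.eye(3)-np.outer(d,d) for o,d in rs); b=sum((np.eye(3)-np.outer(d,d))@o for o,d in rs)
    X=np.linalg.solve(A,b); return X,[np.linalg.norm(np.cross(X-o,d)) for o,d in rs]
def proj(c,X):
    u=c[0]@c[1].T@(np.asarray(X)-c[2]); return u[:2]/u[2]
def blobs(im,box,thr,amin=20):
    x0,y0,x1,y1=box; g=im[y0:y1,x0:x1].max(2); m=(g<thr).astype(np.uint8)
    n,l,st,ce=cv2.connectedComponentsWithStats(m)
    out=[]
    for i in range(1,n):
        if st[i,4]>=amin:
            mm=cv2.moments((l==i).astype(np.uint8),True)
            out.append((ce[i]+[x0,y0],st[i,4],st[i,:4]+[x0,y0,0,0],0.5*np.arctan2(2*mm["mu11"],mm["mu20"]-mm["mu02"]),(l==i)))
    return out
E
python3 - <<'E'
from h import *
P={}
for n,box in(("top",(300,165,350,198)),("scene",(195,238,240,295))):
    im=cv2.imread(f"pics/{n}0.png")
    for b in blobs(im,box,60,12): print(n,b[:4])
t=cam("top");s=cam("scene")
for a,b in(((311,185),(220,249)),((338,174),(208,283))):
    print(tri([ray(t,a),ray(s,b)]))
for p in((232,212),(344,172)): print(plane(t,p,50))
E
```

```text
top (array([337.63207547, 176.77358491]), np.int32(106), array([332, 169,  12,  16]), np.float64(1.1044412330872213))
top (array([310.05555556, 185.44444444]), np.int32(54), array([306, 181,  10,   9]), np.float64(-0.20050693810062856))
scene (array([219.35353535, 250.16161616]), np.int32(99), array([214, 243,  11,  14]), np.float64(1.1302037292054903))
scene (array([207.70588235, 282.26737968]), np.int32(187), array([197, 277,  22,  11]), np.float64(0.1389979364441043))
(array([ 557.38289016, -100.09763863,   78.78057177]), [np.float64(0.0361905251912074), np.float64(0.03619052519115936)])
(array([ 584.44455112, -182.43801941,   80.8933177 ]), [np.float64(3.777305271056858), np.float64(3.7773052710567434)])
[485.03242743 134.89621588  50.        ]
[ 596.03342021 -205.1138069    50.        ]
```

The manual's scale: shifts go in shares of 750 mm and turns go in shares of pi/2 rad. Converting my numbers, 452 mm is 0.6027, -165 mm is -0.22.

>>> hand_motion:
  rows: [0, 0, 0, 0.06, -0.0213, 0, 60, 0, 0, 0, 0.12, -0.044, 0, 60, 0, 0, 0, 0.18, -0.0653, 0, 60, 0, 0, 0, 0.2413, -0.088, 0, 60, 0, 0, 0, 0.3013, -0.1093, 0, 60, 0, 0, 0, 0.3613, -0.132, 0, 60, 0, 0, 0, 0.4213, -0.1533, 0, 60, 0, 0, 0, 0.4827, -0.176, 0, 60, 0, 0, 0, 0.5427, -0.1973, 0, 60, 0, 0, 0, 0.6027, -0.22, 0, 60, 0, 0, 0, 0.6027, -0.22, 0, 60, 0, 0, 0, 0.6027, -0.22, 0, 60, 0, 0, 0, 0.6027, -0.22, 0, 60]

```text
t: 1.72
tcp_pos: [581.5, -183.6, 213.0]
ee_rot: [-3.141, 0.001, 0.431]
ft_force: [0.1, -0.1, -0.2]
grip_width: 60.0
grip_force: 0.0
```

```bash
python3 - <<'E'
from h import *
s=monitor.read_state(); im=eyes.grab_frame("wrist"); cv2.imwrite("pics/w1.png",im[:,:,::-1])
np.save("s1.npy",np.r_[s["tcp_pos"],s["ee_rot"]]); print(s["tcp_pos"],s["ee_rot"])
c=cam("wrist",s)
for X in((557,-100,79),(582,-182,79)): print(proj(c,X))
E
```

```text
[ 581.50003793 -183.5894611   213.0172555 ] [-3.14134197e+00  5.26238773e-04  4.31363413e-01]
[182.04821165 164.04927591]
[261.15185293 174.46810626]
```

View pics/w1.png

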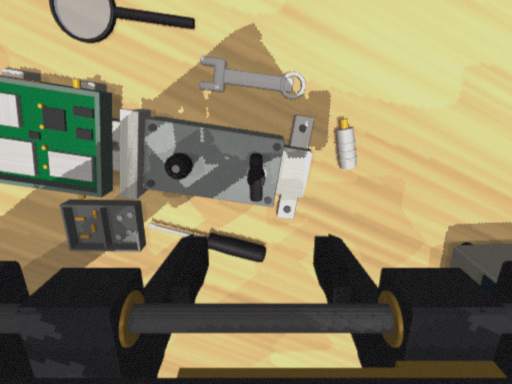

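The wrist view shows the plunger knob at (179,166), the clamp bar at (257,177) and the carriage's long edges running from about (145,120) to (285,140). A second wrist view from another place will give the heights.

Converted, -70 mm is -0.0933, -50 mm is -0.0667.

>>> hand_motion:
  rows: [0, 0, 0, 0, -0.0333, 0.02, 60, 0, 0, 0, 0, -0.0667, 0.04, 60, 0, 0, 0, 0, -0.0933, 0.0533, 60, 0, 0, 0, 0, -0.0933, 0.0533, 60, 0, 0, 0, 0, -0.0933, 0.0533, 60]

```text
t: 2.4
tcp_pos: [553.5, -120.3, 174.1]
ee_rot: [3.14, -0.001, 0.432]
ft_force: [-0.2, 0.1, 0.8]
grip_width: 60.0
grip_force: 0.0
```

```bash
cat > m.py <<'E'
from h import *
import sys
s2=monitor.read_state(); im2=eyes.grab_frame("wrist"); cv2.imwrite("pics/w2.png",im2[:,:,::-1])
v=np.load("s1.npy"); s1=dict(tcp_pos=v[:3],ee_rot=v[3:])
cs=[cam("wrist",s1),cam("wrist",s2)]; ims=[cv2.imread("pics/w1.png"),cv2.imread("pics/w2.png")]
for nm,X in(("plunger",(557,-100,79)),("clamp",(582,-182,79))):
    rs=[]
    for c,im in zip(cs,ims):
        u=proj(c,X).astype(int); box=(max(u[0]-35,0),max(u[1]-38,0),u[0]+35,u[1]+38)
        bl=blobs(im,box,45,60); b=max(bl,key=lambda b:b[1]); print(nm,b[:4]); rs.append(ray(c,b[0]))
        l=b[4]; ys,xs=np.nonzero(l); (cx,cy),wh,a=cv2.minAreaRect(np.c_[xs+box[0],ys+box[1]].astype(np.float32)); print("  rect",(cx,cy),wh,a)
        pts=cv2.boxPoints(((cx,cy),wh,a)); e=[plane(c,p,79)[:2] for p in pts]
        d=e[1]-e[0]; d2=e[2]-e[1]; d=d if np.hypot(*d)>np.hypot(*d2) else d2; print("  axis deg",np.degrees(np.arctan2(d[1],d[0])),np.hypot(*d), plane(c,b[0],79))
    print(nm,tri(rs))
E
python3 m.py
```

```text
plunger (array([178.8574514, 165.1187905]), np.int32(463), array([165, 153,  28,  26]), np.float64(-0.3652289162088273))
  rect (178.25, 165.75) (24.041629791259766, 26.16295051574707) 45.0
  axis deg -22.707079792982626 29.53621371092433 [554.4546129  -97.27871318  79.        ]
plunger (array([239.67894737, 175.92105263]), np.int32(570), array([226, 162,  28,  30]), np.float64(-1.363212683078324))
  rect (239.5, 176.5) (29.0, 27.0) 90.0
  axis deg -155.7637777623924 28.537091016564087 [553.87980462 -96.50217355  79.        ]
plunger (array([552.92044516, -96.64849587,  74.95530897]), [np.float64(0.17257409200341456), np.float64(0.1725740920032836)])
clamp (array([254.835, 170.79 ]), np.int32(400), array([248, 154,  16,  46]), np.float64(-1.450639059314186))
  rect (255.5, 176.5) (45.0, 15.0) 90.0
  axis deg -155.1601896249926 50.80195102627612 [ 582.87898706 -174.07192786   79.        ]
clamp (array([324.90613718, 180.83754513]), np.int32(554), array([315, 162,  22,  53]), np.float64(-1.3429070902086895))
  rect (325.4694519042969, 187.85861206054688) (51.893577575683594, 21.02379608154297) 87.27368927001953
  axis deg -147.95078273841298 52.76785087168436 [ 583.43080718 -172.33242805   79.        ]
clamp (array([ 581.97289048, -174.42674928,   73.23461614]), [np.float64(0.4979462940533632), np.float64(0.4979462940533502)])
```

View pics/w2.png

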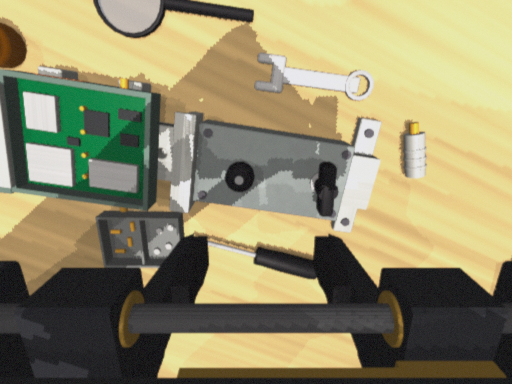

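The second wrist view shows the plunger knob at (239,176), the clamp bar at (326,188), carriage screws at (208,132) and (348,154), and carriage edges at about (200,121)-(352,141) and (195,201)-(335,218).

```bash
python3 - <<'E'
from h import *
s2=monitor.read_state(); v=np.load("s1.npy"); c1=cam("wrist",dict(tcp_pos=v[:3],ee_rot=v[3:])); c2=cam("wrist",s2)
print("clamp",tri([ray(c1,(255.5,176.5)),ray(c2,(325.5,187.9))]))
g=[plane(c1,(255.5,176.5),76),plane(c2,(325.5,187.9),76),plane(c2,(239.5,176),78)];print(g)
for a,b in(((352,141),(200,121)),((335,218),(195,201)),((348,154),(208,132))):
    A,B=plane(c2,a,51),plane(c2,b,51); d=B-A; print(np.degrees(np.arctan2(d[1],d[0])),np.linalg.norm(d),A,B)
im=cv2.imread("pics/w2.png")[110:230,180:390]; cv2.imwrite("pics/c2.png",cv2.resize(im,None,fx=3.8,fy=3.8,interpolation=cv2.INTER_CUBIC))
E
```

```text
clamp (array([ 576.74611364, -177.61662229,   75.69909793]), [np.float64(0.25754817403374625), np.float64(0.2575481740338649)])
[array([ 576.56751623, -177.66040273,   76.        ]), array([ 577.05596146, -177.42179908,   76.        ]), array([553.64287731, -96.51024729,  78.        ])]
107.34050437219841 153.32259996008645 [ 627.08012661 -186.3970659    51.        ] [581.38236353 -40.04292654  51.        ]
107.25589831143638 154.17154032317438 [ 546.05601029 -212.43001905   51.        ] [500.32258185 -65.19783042  51.        ]
105.82196716682878 143.74805108944895 [ 613.89304547 -189.42771751   51.        ] [574.70026285 -51.12577254  51.        ]
```

View pics/c2.png

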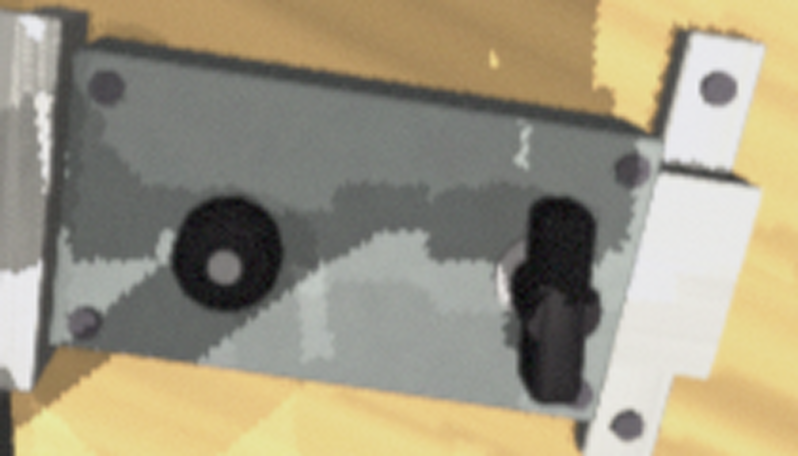

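The crop shows the plunger's centre at about (240,177) in full-image pixels. The clamp bar runs from (328,163) to (325,215), about 22° in the world frame, and the holder yaw is about 16.5°. I'll hover over the clamp and check.

Converted, 75 mm is 0.1, 62 mm is 0.0827, 0.048 rad is 0.0306.

>>> hand_motion:
  rows: [0, 0, 0.0127, -0.0013, 0.0267, 0.0267, 60, 0, 0, 0.0306, -0.0027, 0.0533, 0.0533, 60, 0, 0, 0.0306, -0.004, 0.0827, 0.08, 60, 0, 0, 0.0306, -0.004, 0.0827, 0.1, 60, 0, 0, 0.0306, -0.004, 0.0827, 0.1, 60, 0, 0, 0.0306, -0.004, 0.0827, 0.1, 60]

```text
t: 3.2
tcp_pos: [576.5, -176.2, 99.0]
ee_rot: [3.141, -0.001, 0.385]
ft_force: [-0.4, 0.1, 1.3]
grip_width: 59.8
grip_force: 0.0
```

```bash
python3 - <<'E'
from h import *
s=monitor.read_state(); im=eyes.grab_frame("wrist"); cv2.imwrite("pics/w3.png",im[:,:,::-1])
np.save("s3.npy",np.r_[s["tcp_pos"],s["ee_rot"]])
c=cam("wrist",s); print(s["tcp_pos"],proj(c,(576.8,-177.5,86)),proj(c,(553.3,-96.6,88)),proj(c,s["tcp_pos"]))
E
```

```text
[ 576.49357081 -176.23129886   98.97290457] [264.82645605 221.90240227] [141.121152 211.488439] [263.10572878 229.91545347]
```

View pics/w3.png

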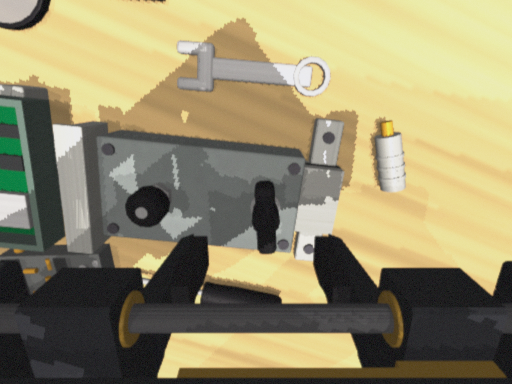

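The hover view shows the bar between the fingers at about (265,218), with the fingers centred near column 263. The plunger also projects where predicted, at (141,211). Next I descend and grip.

Converted, 42 mm is 0.056, 34 mm is 0.0453.

>>> hand_motion:
  rows: [0, 0, 0, 0, 0.0013, 0.0133, 60, 0, 0, 0, 0, 0.002, 0.0293, 60, 0, 0, 0, 0, 0.002, 0.0453, 60, 0, 0, 0, 0, 0.002, 0.056, 60, 0, 0, 0, 0, 0.002, 0.056, 60, 0, 0, 0, 0, 0.002, 0.056, 10, 0, 0, 0, 0, 0.002, 0.056, 10, 0, 0, 0, 0, 0.002, 0.056, 10, 0, 0, 0, 0, 0.002, 0.056, 10, 0, 0, 0, 0, 0.002, 0.056, 10, 0, 0, 0, 0, 0.002, 0.056, 10]

```text
t: 4.62
tcp_pos: [577.1, -178.5, 56.4]
ee_rot: [3.141, -0.0, 0.385]
ft_force: [2.0, -2.8, 0.3]
grip_width: 13.4
grip_force: 29.9
```

Converted, -1.45 rad is -0.9231.

>>> hand_motion:
  rows: [0, 0, -0.0637, 0, 0, 0, 10, 0, 0, -0.1273, 0, 0, 0, 10, 0, 0, -0.191, 0, 0, 0, 10, 0, 0, -0.2546, 0, 0, 0, 10, 0, 0, -0.3183, 0, 0, 0, 10, 0, 0, -0.382, 0, 0, 0, 10, 0, 0, -0.4456, 0, 0, 0, 10, 0, 0, -0.5093, 0, 0, 0, 10, 0, 0, -0.573, 0, 0, 0, 10, 0, 0, -0.6366, 0, 0, 0, 10, 0, 0, -0.7003, 0, 0, 0, 10, 0, 0, -0.7639, 0, 0, 0, 10, 0, 0, -0.8276, 0, 0, 0, 10, 0, 0, -0.8913, 0, 0, 0, 10, 0, 0, -0.9231, 0, 0, 0, 10, 0, 0, -0.9231, 0, 0, 0, 10, 0, 0, -0.9231, 0, 0, 0, 10, 0, 0, -0.9231, 0, 0, 0, 10]

```text
t: 6.88
tcp_pos: [576.6, -178.2, 56.4]
ee_rot: [-3.141, 0.0, 1.834]
ft_force: [-3.8, -1.0, 4.0]
grip_width: 13.0
grip_force: 29.9
```

```bash
python3 -c "
from h import *
s=monitor.read_state();print(s['torque'],s['joint_pos'])"
```

```text
[-0.25430422  0.43000575 -0.02419718] [-4.95929374e-01  4.22937642e-01  1.64280008e+00 -3.65848569e-04
  1.07610165e+00 -7.59255644e-01]
```

Converted, -90 mm is -0.12, -60 mm is -0.08.

>>> hand_motion:
  rows: [0, 0, 0, 0, 0, 0, 60, 0, 0, 0, 0, 0, 0, 60, 0, 0, 0, 0, 0, 0, 60, 0, 0, 0, 0, 0, -0.02, 60, 0, 0, 0, 0, 0, -0.0467, 60, 0, 0, 0, 0, 0, -0.08, 60, 0, 0, 0, 0, 0, -0.12, 60, 0, 0, 0, 0, 0, -0.12, 60, 0, 0, 0, 0, 0, -0.12, 60]

```text
t: 8.0
tcp_pos: [576.7, -177.9, 146.4]
ee_rot: [3.141, 0.0, 1.835]
ft_force: [0.5, -0.1, -0.4]
grip_width: 60.0
grip_force: 0.0
```

```bash
python3 - <<'E'
from h import *
s=monitor.read_state(); im=eyes.grab_frame("wrist"); cv2.imwrite("pics/w4.png",im[:,:,::-1])
np.save("s4.npy",np.r_[s["tcp_pos"],s["ee_rot"]])
c=cam("wrist",s); print(s["tcp_pos"],proj(c,(576.8,-177.5,86)),proj(c,(553.3,-96.6,88)),proj(c,(553.3,-96.6,82)))
E
```

```text
[ 576.68561686 -177.94851722  146.40757247] [261.77244454 200.31167318] [259.76924882  95.66051291] [259.79126363  95.63778786]
```

View pics/w4.png

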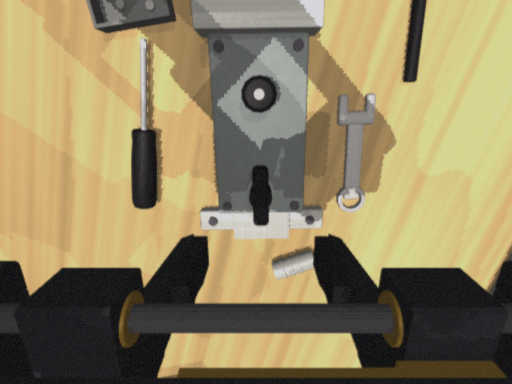

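The clamp bar now lies along the rail at (261,195). The plunger is at (260,94), where predicted, and the bystanders look undisturbed. I move over the plunger and grip.

Converted, 90 mm is 0.12, -1.3 mm is -0.0017.

>>> hand_motion:
  rows: [0, 0, 0, 0.0333, 0, 0, 60, 0, 0, 0, 0.0733, -0.0013, 0, 60, 0, 0, 0, 0.112, -0.0017, 0.0133, 60, 0, 0, 0, 0.112, -0.0017, 0.04, 60, 0, 0, 0, 0.112, -0.0017, 0.0667, 60, 0, 0, 0, 0.112, -0.0017, 0.0933, 60, 0, 0, 0, 0.112, -0.0017, 0.1093, 60, 0, 0, 0, 0.112, -0.0017, 0.12, 60, 0, 0, 0, 0.112, -0.0017, 0.12, 60, 0, 0, 0, 0.112, -0.0017, 0.12, 20, 0, 0, 0, 0.112, -0.0017, 0.12, 20, 0, 0, 0, 0.112, -0.0017, 0.12, 20, 0, 0, 0, 0.112, -0.0017, 0.12, 20, 0, 0, 0, 0.112, -0.0017, 0.12, 20, 0, 0, 0, 0.112, -0.0017, 0.12, 20]

```text
t: 9.93
tcp_pos: [553.6, -97.4, 56.5]
ee_rot: [-3.141, 0.0, 1.835]
ft_force: [-2.2, -0.6, 4.0]
grip_width: 24.0
grip_force: 26.5
```

>>> hand_motion:
  rows: [0, 0, 0, 0, 0, 0, 20, 0, 0, 0, 0, 0, 0, 20, 0, 0, 0, 0, 0, 0, 20]

```text
t: 10.3
tcp_pos: [553.6, -97.4, 56.5]
ee_rot: [-3.142, 0.0, 1.835]
ft_force: [-3.4, -1.4, 5.9]
grip_width: 24.1
grip_force: 26.9
```

```bash
python3 - <<'E'
from h import *
s=monitor.read_state(); im=eyes.grab_frame("wrist"); cv2.imwrite("pics/w5.png",im[:,:,::-1]); print(s["grip_width"],s["torque"])
c=cam("wrist",s); print(proj(c,(553.4,-96.8,88)),proj(c,s["tcp_pos"]))
E
```

```text
24.063615692864207 [-0.2035962   0.47569024 -0.04125075]
[261.85158081 257.61401874] [261.767893   232.79461989]
```

View pics/w5.png

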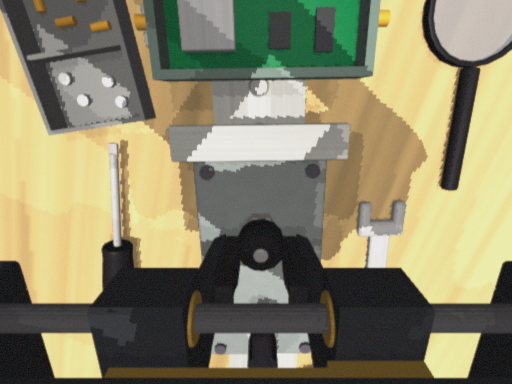

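The knob's top is at (261,256), within 1 mm of the prediction, and centred between the fingers. The opening of 24 mm is below the knob's 28, so I'll lift a little and check the force.

Converted, -4 mm is -0.0053, -3 mm is -0.004.

>>> hand_motion:
  rows: [0, 0, 0, 0, 0, -0.0013, 20, 0, 0, 0, 0, 0, -0.0027, 20, 0, 0, 0, 0, 0, -0.004, 20, 0, 0, 0, 0, 0, -0.0053, 20, 0, 0, 0, 0, 0, -0.0053, 20, 0, 0, 0, 0, 0, -0.0053, 20]

```text
t: 11.1
tcp_pos: [553.4, -97.2, 60.0]
ee_rot: [-3.141, -0.0, 1.835]
ft_force: [1.4, -3.4, -7.8]
grip_width: 23.3
grip_force: 23.3
```

Converted, -5 mm is -0.0067, -4 mm is -0.0053.

>>> hand_motion:
  rows: [0, 0, 0, 0, 0, -0.0027, 20, 0, 0, 0, 0, 0, -0.0053, 20, 0, 0, 0, 0, 0, -0.0067, 20, 0, 0, 0, 0, 0, -0.0067, 20]

```text
t: 11.6
tcp_pos: [554.1, -97.2, 66.0]
ee_rot: [3.14, 0.001, 1.835]
ft_force: [1.1, 0.5, 0.2]
grip_width: 20.0
grip_force: 0.0
```

```bash
python3 - <<'E'
from h import *
s=monitor.read_state(); im=eyes.grab_frame("wrist"); cv2.imwrite("pics/w6.png",im[:,:,::-1]); c=cam("wrist",s)
for d in(0,9): print(proj(c,(553.4,-96.8,88+d)))
for f in("pics/w5.png","pics/w6.png"):
    g=cv2.imread(f)[235:275,240:285]; m=(g.max(2)>75)&(g.max(2)<140); ys,xs=np.nonzero(m[5:35,10:35]); print(xs.mean()+250,ys.mean()+240,len(xs))
a,b=cv2.imread("pics/w5.png"),cv2.imread("pics/w6.png")
cv2.imwrite("pics/cmp.png",cv2.resize(np.hstack([a[200:300,180:345],b[200:300,180:345]]),None,fx=2.4,fy=2.4,interpolation=cv2.INTER_CUBIC))
E
```

```text
[260.92561469 248.92970893]
[260.95421555 257.16163432]
260.90285714285716 256.5314285714286 175
261.52331606217615 250.31606217616581 193
```

View pics/cmp.png

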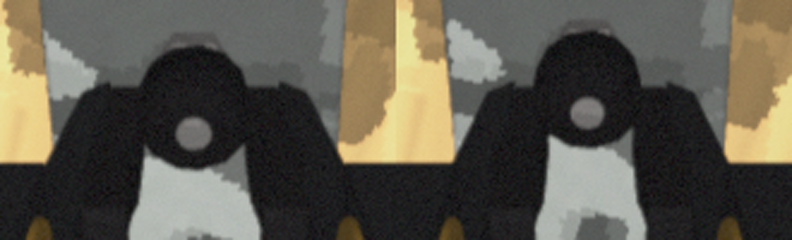

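The comparison shows the knob's marker moved from row 256.5 to row 250.3, and the fingers closed to 20 mm with no force: they slipped off. I'll triangulate the marker over several views to find out why.

```bash
python3 - <<'E'
from h import *
s=monitor.read_state()
def C(n): v=np.load(n); return cam("wrist",dict(tcp_pos=v[:3],ee_rot=v[3:]))
s5=dict(tcp_pos=np.array([553.6,-97.4,56.5]),ee_rot=np.array([-3.1415,0,1.835]))
c1,c3,c4,c5,c6=C("s1.npy"),C("s3.npy"),C("s4.npy"),cam("wrist",s5),cam("wrist",s)
# refine marker (light disc inside dark knob)
def mark(f,u):
    u=np.array(u); g=cv2.imread(f).max(2).astype(float); x0,y0=u-9; p=g[y0:y0+19,x0:x0+19]
    m=((p>70)).astype(np.uint8); n,l,st,ce=cv2.connectedComponentsWithStats(m); k=l[9,9]; return (ce[k]+[x0,y0],st[k,4])
obs=[(c3,mark("pics/w3.png",(140,212))),(c4,mark("pics/w4.png",(260,94))),(c5,mark("pics/w5.png",(261,256))),(c6,mark("pics/w6.png",(261,250)))]
for o in obs: print(o[1])
r=[ray(c,o[0]) for c,o in obs]
print("all",tri(r)); print("34",tri(r[:2])); print("345",tri(r[:3])); print("56",tri(r[2:])); print("45",tri(r[1:3]))
t=cam("top");sc=cam("scene")
for n,box,X in(("top",(295,172,325,198),None),("scene",(205,238,235,265),None)):
    im=eyes.grab_frame(n); cv2.imwrite(f"pics/{n}6.png",im[:,:,::-1])
b=cv2.imread("pics/scene6.png"); cc=proj(sc,(553.4,-96.8,75)); print(cc)
x,y=map(int,cc); cv2.imwrite("pics/s6.png",cv2.resize(b[y-45:y+45,x-60:x+60],None,fx=6,fy=6,interpolation=cv2.INTER_CUBIC))
E
```

```text
(array([140.90833333, 212.58333333]), np.int32(120))
(array([258.69852941,  93.76470588]), np.int32(136))
(array([260.30246914, 255.22222222]), np.int32(162))
(array([259.3862069 , 246.71724138]), np.int32(145))
all (array([552.55315557, -96.21145705,  85.83974556]), [np.float64(0.8982038315715143), np.float64(0.8053182482925824), np.float64(0.5490219969336961), np.float64(0.4871752704587945)])
34 (array([552.13862983, -95.51609168,  83.2333406 ]), [np.float64(0.013611070306700907), np.float64(0.013611070306719177)])
345 (array([552.64077051, -96.10402037,  85.66684155]), [np.float64(0.7309705014229492), np.float64(0.7657271933797185), np.float64(0.7394798000666886)])
56 (array([551.29834806, -92.63461849,  93.18935968]), [np.float64(0.08007299796848409), np.float64(0.08007299796840735)])
45 (array([552.16446654, -95.51419089,  88.12981257]), [np.float64(0.014249515114690112), np.float64(0.014249515114968817)])
[219.45136734 247.86435206]
```

All views put the knob at (552.6, -96.2) with its top at 86–88, so its position is right. The tips in the images (inner gap of 108 px at 60 mm opening, shoulder at row 235) fit fingers ending about 25 mm behind the TCP. That means I had pinched only the knob's tapered top. I'll open and regrip about 20 mm lower, watching the force.

Converted, 18 mm is 0.024, 15 mm is 0.02.

```bash
python3 -c "
from workcell import robot, eyes, monitor; print(robot.grasp_offset)"
```

```text
18.700000000000003
```

>>> hand_motion:
  rows: [0, 0, 0, 0, 0, 0, 60, 0, 0, 0, 0, 0, 0, 60, 0, 0, 0, 0.0013, -0.0007, 0.0053, 60, 0, 0, 0, 0.0013, -0.0007, 0.0133, 60, 0, 0, 0, 0.0013, -0.0007, 0.02, 60, 0, 0, 0, 0.0013, -0.0007, 0.024, 60, 0, 0, 0, 0.0013, -0.0007, 0.024, 60]

```text
t: 12.62
tcp_pos: [552.6, -96.3, 46.8]
ee_rot: [-3.141, -0.0, 1.835]
ft_force: [-0.8, 0.5, -0.0]
grip_width: 59.9
grip_force: 0.0
```

>>> hand_motion:
  rows: [0, 0, 0, 0, 0, 0.004, 60, 0, 0, 0, 0, 0, 0.008, 60, 0, 0, 0, 0, 0, 0.008, 60]

```text
t: 13.0
tcp_pos: [552.6, -96.4, 40.9]
ee_rot: [-3.141, -0.0, 1.835]
ft_force: [0.1, 0.4, 0.0]
grip_width: 60.2
grip_force: 0.0
```

Converted, 4 mm is 0.0053, 2 mm is 0.0027.

>>> hand_motion:
  rows: [0, 0, 0, 0, 0, 0.0027, 60, 0, 0, 0, 0, 0, 0.0053, 60, 0, 0, 0, 0, 0, 0.0053, 60]

```text
t: 13.38
tcp_pos: [552.7, -96.4, 37.0]
ee_rot: [-3.141, -0.0, 1.835]
ft_force: [-1.0, -0.5, -1.1]
grip_width: 60.2
grip_force: 0.0
```

```bash
python3 - <<'E'
from h import *
s=monitor.read_state(); im=eyes.grab_frame("wrist"); cv2.imwrite("pics/w7.png",im[:,:,::-1]); c=cam("wrist",s)
Rt=R.from_euler("xyz",s["ee_rot"]).as_matrix()
g=cv2.cvtColor(im,cv2.COLOR_RGB2GRAY)
for name,h in(("w7",0),):
  for x in(-9,0,9):
    for hh in(0,19,25): print(x,hh,[proj(c,s["tcp_pos"]+Rt@np.array([x,y,-hh])).round(0).tolist() for y in(-30,30)])
d=(g<38); 
for r in range(215,275,5): 
    xs=np.nonzero(np.diff(d[r,150:370].astype(int)))[0]+150; print(r,xs)
E
```

```text
-9 0 [[216.0, 245.0], [307.0, 245.0]]
-9 19 [[212.0, 261.0], [312.0, 261.0]]
-9 25 [[210.0, 266.0], [314.0, 266.0]]
0 0 [[216.0, 233.0], [308.0, 233.0]]
0 19 [[211.0, 247.0], [313.0, 247.0]]
0 25 [[209.0, 253.0], [314.0, 253.0]]
9 0 [[215.0, 220.0], [308.0, 220.0]]
9 19 [[210.0, 234.0], [314.0, 234.0]]
9 25 [[208.0, 238.0], [315.0, 238.0]]
215 []
220 []
225 []
230 []
235 [328 329]
240 [180 206 247 275 314 340]
245 [177 207 241 280 314 344]
250 [173 207 238 284 314 348]
255 [169 207 236 285 313 351]
260 [166 207 235 286 313 355]
265 [162 207 235 287 313 359]
270 [158 206 235 260 261 287 314 363]
```

There is no contact with the TCP at 37, which would be below the carriage top if the nominal tips were right. The fingers do end about 23–25 mm behind the TCP. Now I grip.

>>> hand_motion:
  rows: [0, 0, 0, 0, 0, 0, 20, 0, 0, 0, 0, 0, 0, 20, 0, 0, 0, 0, 0, 0, 20, 0, 0, 0, 0, 0, 0, 20, 0, 0, 0, 0, 0, 0, 20, 0, 0, 0, 0, 0, 0, 20]

```text
t: 14.18
tcp_pos: [553.1, -96.4, 37.3]
ee_rot: [3.141, 0.0, 1.835]
ft_force: [1.1, 0.6, -0.7]
grip_width: 26.5
grip_force: 30.0
```

>>> hand_motion:
  rows: [0, 0, 0, 0, 0, -0.0013, 20, 0, 0, 0, 0, 0, -0.0027, 20, 0, 0, 0, 0, 0, -0.0053, 20, 0, 0, 0, 0, 0, -0.0053, 20, 0, 0, 0, 0, 0, -0.0053, 20]

```text
t: 14.8
tcp_pos: [553.0, -96.4, 40.9]
ee_rot: [3.141, -0.0, 1.835]
ft_force: [4.3, -0.6, -6.7]
grip_width: 26.7
grip_force: 30.0
```

Converted, -8.5 mm is -0.0113, -8 mm is -0.0107.

>>> hand_motion:
  rows: [0, 0, 0, 0, 0, -0.0027, 20, 0, 0, 0, 0, 0, -0.0053, 20, 0, 0, 0, 0, 0, -0.008, 20, 0, 0, 0, 0, 0, -0.0107, 20, 0, 0, 0, 0, 0, -0.0113, 20, 0, 0, 0, 0, 0, -0.0113, 20, 0, 0, 0, 0, 0, -0.0113, 20]

```text
t: 15.68
tcp_pos: [553.0, -96.4, 49.1]
ee_rot: [3.141, -0.0, 1.835]
ft_force: [5.7, -0.4, -8.5]
grip_width: 27.0
grip_force: 30.0
```

Converted, 15 mm is 0.02, 12 mm is 0.016.

>>> hand_motion:
  rows: [0, 0, 0, 0.0013, 0, 0, 20, 0, 0, 0, 0.004, 0, 0, 20, 0, 0, 0, 0.008, 0, 0, 20, 0, 0, 0, 0.012, -0.0003, 0, 20, 0, 0, 0, 0.016, -0.0004, 0, 20, 0, 0, 0, 0.02, -0.0004, 0, 20, 0, 0, 0, 0.02, -0.0004, 0, 20]

```text
t: 16.55
tcp_pos: [548.9, -81.9, 49.2]
ee_rot: [3.141, 0.0, 1.835]
ft_force: [6.1, -0.6, -8.3]
grip_width: 26.4
grip_force: 30.0
```

The manual's scale: shifts go in shares of 750 mm and turns go in shares of pi/2 rad. Converting my numbers, 15 mm is 0.02, 14 mm is 0.0187.

>>> hand_motion:
  rows: [0, 0, 0, 0.004, 0, 0, 20, 0, 0, 0, 0.008, 0, 0, 20, 0, 0, 0, 0.012, 0, 0, 20, 0, 0, 0, 0.016, 0, 0, 20, 0, 0, 0, 0.0187, 0, 0, 20, 0, 0, 0, 0.02, 0, 0, 20, 0, 0, 0, 0.02, 0, 0, 20]

```text
t: 17.42
tcp_pos: [544.8, -67.7, 49.2]
ee_rot: [3.141, 0.0, 1.835]
ft_force: [5.2, -1.0, -8.7]
grip_width: 26.4
grip_force: 30.0
```

```bash
python3 - <<'E'
from h import *
s=monitor.read_state(); print(s["tcp_pos"],np.linalg.norm(s["tcp_pos"][:2]-[553.05,-96.4]))
im=eyes.grab_frame("wrist"); cv2.imwrite("pics/w8.png",im[:,:,::-1])
E
```

```text
[544.80406477 -67.71132405  49.20248815] 29.850219021631574
```

Converted, 4 mm is 0.0053, 3 mm is 0.004.

>>> hand_motion:
  rows: [0, 0, 0, 0, 0, 0.0027, 20, 0, 0, 0, 0, 0, 0.004, 20, 0, 0, 0, 0, 0, 0.0053, 20, 0, 0, 0, 0, 0, 0.0053, 20, 0, 0, 0, 0, 0, 0.0053, 20]

```text
t: 18.1
tcp_pos: [544.8, -67.7, 45.2]
ee_rot: [3.141, 0.0, 1.835]
ft_force: [5.1, -0.9, -8.5]
grip_width: 26.5
grip_force: 30.0
```

Converted, 7 mm is 0.0093, 6 mm is 0.008.

>>> hand_motion:
  rows: [0, 0, 0, 0, 0, 0.0027, 20, 0, 0, 0, 0, 0, 0.0053, 20, 0, 0, 0, 0, 0, 0.008, 20, 0, 0, 0, 0, 0, 0.0093, 20, 0, 0, 0, 0, 0, 0.0093, 20, 0, 0, 0, 0, 0, 0.0093, 20]

```text
t: 18.85
tcp_pos: [544.9, -67.7, 38.6]
ee_rot: [3.141, 0.0, 1.835]
ft_force: [4.4, -2.0, -6.8]
grip_width: 26.3
grip_force: 30.0
```

>>> hand_motion:
  rows: [0, 0, 0, 0, 0, 0.0007, 20, 0, 0, 0, 0, 0, 0.0013, 20, 0, 0, 0, 0, 0, 0.002, 20, 0, 0, 0, 0, 0, 0.002, 20, 0, 0, 0, 0, 0, 0.002, 20]

```text
t: 19.48
tcp_pos: [544.9, -67.7, 37.3]
ee_rot: [3.141, 0.0, 1.835]
ft_force: [4.0, -2.3, -5.0]
grip_width: 26.5
grip_force: 30.0
```

Converted, 1 mm is 0.0013, 0.5 mm is 0.0007.

>>> hand_motion:
  rows: [0, 0, 0, 0, 0, 0.0007, 20, 0, 0, 0, 0, 0, 0.0013, 20, 0, 0, 0, 0, 0, 0.0013, 20, 0, 0, 0, 0, 0, 0.0013, 20]

```text
t: 19.98
tcp_pos: [545.0, -67.7, 37.2]
ee_rot: [3.141, 0.0, 1.835]
ft_force: [-0.3, -0.8, 5.8]
grip_width: 26.6
grip_force: 30.0
```

```bash
python3 - <<'E'
from h import *
s=monitor.read_state(); im=eyes.grab_frame("wrist"); cv2.imwrite("pics/w9.png",im[:,:,::-1])
eyes.grab_frame("top"); c=cam("wrist",s); print(s["tcp_pos"],s["ft_force"],s["grip_force"])
a=cv2.imread("pics/w5.png"); b=cv2.imread("pics/w9.png")
cv2.imwrite("pics/fin.png",cv2.resize(np.hstack([a,b])[:300],None,fx=.78,fy=.78,interpolation=cv2.INTER_AREA))
E
```

```text
[544.96274542 -67.70294283  37.17724316] [-0.33342622 -0.76325996  5.79304252] 30.00078046345152
```

View pics/fin.png

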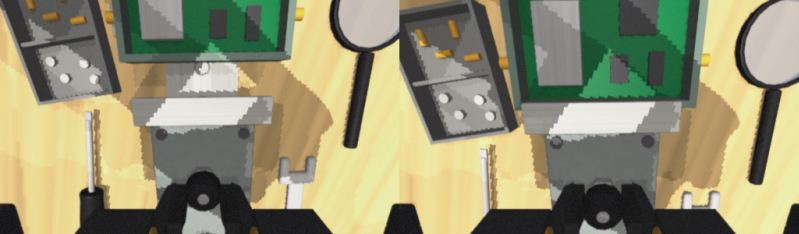

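The final view shows the lip over the module's near edge, at about row 105 of the right half. The plunger stopped at its original home height of 37.2 under a light push, with a 30 N grip. Handing in.

```bash
python3 -c "
from workcell import robot, eyes, monitor; print(robot.close_job())"
```

```text
the job is handed in; nothing more can be done
None
```

The job is handed in (no verdict was returned): by my measurements the clamp knob is turned about 1.45 rad anticlockwise, the carriage stands about 30 mm on in the next hole with its lip over the module's edge, and the plunger is back at its home height, gripped with 30 N; no bystander in the camera views had visibly moved.

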